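Clear the ice crusher, shut its lid and switch it on

ROBOT

A 6-joint arm with a two-finger parallel gripper is mounted at the origin on a cart in front of the work surface, level with it; the furniture and walls round the work are solid. World frame = base frame: x ahead of the robot, y to its left, z up, the work surface at z = 0. Lengths are in mm, angles in rad, forces in N, time in s.
With the tool pointing down it reaches from about 275 to 750 mm from the base axis. Payload 10.2 kg.
Tool frame: the origin (TCP) lies midway between the tips of the shut fingers; the grasp point (between the pads) lies 19 mm behind it; z points along the fingers, y is the line along which they close (so a half turn about z gives the same grasp; the last joint's range is limited). The gripper opens to 85 mm and grips with 20 to 120 N. Pads are 22 mm wide; open, the fingers measure 114 mm over their backs; the gripper's body (76 mm by 85 mm) begins 54 mm behind the grasp point. The pads swing forward as they close: fully open they stand 13 mm farther back than shut.
Start: joints at [0.934, 0.313, 1.498, -0, 1.331, -0.223], TCP at [211.111, 480.69, 231.294] pointing down, gripper open.
Joint ranges: [-2.94, 2.94], [-0.97, 2.17], [0.19, 2.56], [-1.23, 4.37], [0.02, 3.11], [-2.88, 2.88]. Speed limits (rad/s): [2.39, 2.39, 3.01, 3.14, 3.14, 3.14].

INTERFACE

Orientations are given as a unit quaternion [w, x, y, z].
In Python, from rig import sense, capture, finish_job, find_in, place_of gives the robot as it stands. The module is installed in compiled form; this text tells all that it offers.
- The arm moves only by the shell command python3 -m jog 'ROWS' [FORCE]. ROWS is JSON, a list of rows, each an object of numbers: "tx", "ty", "tz": the shift along the tool's x, y, z in mm; "ax", "ay", "az": the turn, a rotation vector about the tool's x, y, z in rad; "jaw": the closure, from -1 (fully open) to 1 (shut), so that 0 is half open. In form: [{"tx": .., "ty": .., "tz": .., "ax": .., "ay": .., "az": .., "jaw": ..}, ...]. A call has 1 to 5 rows; each row shifts and turns the commanded pose from where the row before left it, along the tool's axes as they then stand; what a row does not reach is not made up. A row lasts 1/8 s, in which the tool goes at most 62.5 mm and 10.7 degrees, less where a joint would pass 70% of its speed; a pose out of reach is approached as far as the arm can. A call with a gripper value outside its range is refused whole. The fingers move at their own pace and stop on an object; FORCE is the grip in N (left out, the last holds). Time passes only in rows, so rows that do not move let the fingers close. It gives the time, the measured TCP pose, the force, the opening and the grip force at its end, in the units of the state.
- sense(): the state, without advancing time (a new reading comes with each control period).
- capture(name): name is "scene" or "top" or "wrist"; returns a dict with "color" (480x640x3 uint8, red, green, blue), "depth" (480x640 float32, mm along the optical axis (not along the pixel's ray), 0 where there is no reading), "fx", "fy", "cx", "cy" (pixels), "camera_from_world" (4x4, takes a point from world to camera coordinates); the wrist camera has in their place "mount" (4x4, takes a point from camera to tool coordinates, whose origin is the TCP and whose axes are the flange's). Camera axes: x right, y up, looking along -z (the intrinsics and any distortion apply to the point x, -y, -z); pixel columns grow to the right and rows downward; lengths in mm; the calibration is good to about 2 mm. The wrist camera is an equidistant fisheye: a pixel r from the principal point sees the ray r / f radians off the axis. A picture is of the moment at which its call begins: read the wrist's pose just before it.
- finish_job(): hands the job in; it is judged then, once.
Trained networks look in the newest picture that a camera, given by its name, has taken for a name from the list of things; names that differ only in an ending like _2 or _b are one class to them, and where a whole thing is asked for, a point or a joint stands for the part that bears it (a point fixed in the world has none). Each returns a list of dicts, best first, with "conf" (0 to 1); they miss things now and then, are a little off and sometimes report something else, mostly with a low value. They report only what shows in the picture. A call takes as long as a camera call.
- find_in(query, camera): "centre" ([column, row] in pixels, amid what is visible of it).
- place_of(query, camera): "centre" ([column, row] in pixels: a listed point, or the origin of a listed thing).
The state is a dict: "time_s": time; "joints": joint angles; "dq": joint speeds; "tau": joint torques, N m; "eef_pos": TCP position; "ee_rot": TCP orientation; "force": force on the tool from outside, world axes, zero at the start; "wrist_torque": the same for the moment, N m; "grip_width": opening from 0.0 (shut) to 1.0 (fully open); "grip_force": force on a finger pad.
Only numpy, scipy, OpenCV 4.12 (cv2) and the standard library are available. Lean on these libraries where they do the work, as an engineer would, in place of code of your own. Each camera call takes 0.05 s, during which the arm holds its last target. There are 200 camera calls.

TASK

The muddler has been left standing in the throat of the ice crusher: pull it out and stand it in the blue tool crock. Then shut the hopper lid fully and start the crusher, pressing in the upper half of the red rocker switch until it snaps over and stays. Be gentle with the machine and do not slam its lid, and leave the other things where they stand.

Things in the scene. Friction and masses are not known exactly. Their poses are not given: they have to be found in the camera images.
- crusher: steel and black electric ice crusher, fixed, 170 mm deep, 126 wide. Origin under its middle; x from front to back (front panel: x = -75 mm), z up. Throat: open slot, x -63 to +25, y -27 to +27, floor z = 95, rim z = 195 mm; a black collar at the rim stands 8 mm out from the panel. The closed motor cover behind the throat has its top at z = 196 and runs to x = 98 mm
- switch_mark (a point): point on the crusher's front panel (x -75, y 0, z 95 mm of its frame; same axes) straight behind the rocker's level pivot line. Red rocker 43 mm wide, 31 mm above and 31 below the pivot, in a black frame 62 x 80 mm. The pivot stands nominally 10 mm in front of the panel, but the whole switch sits up to 4 mm farther out or in, which is not measured: feel for it, with the hand leaning back
- paddle (a joint): the rocker: 0 = off (lower half upright, level with its frame; upper half slopes out from the pivot, 14 mm proud at its top edge), 0.48 rad = on (upper half upright and level, lower half proud). A spring holds it either way; pressed in 20 mm above the pivot it needs 6 to 9 N, nearer the pivot much more; past the centre (0.24) it snaps over by itself
- lid_hinge (a point): middle of the hinge line of the hopper lid (along the crusher's y axis), at x = 30, y = 0, z = 201 mm of the crusher, same axes
- lid (a joint): hopper lid, a grey plate 112 mm wide reaching 110 mm from the hinge line, its outer face 7 to 10 mm off the plane through the hinge line, with a black tab on its edge (46 mm wide, out to 117 mm). 0 = shut over the throat; larger = raised (1.57 rad would be upright behind the throat; it starts near 1.2). Its stiff hinge (about 0.13 N m) keeps it wherever it is left
- muddler: dark brown turned wooden muddler, a round club 208 mm long and 41 mm thick, 0.12 kg; origin at mid-length, 19 mm off its axis. At the start it stands in the throat with about 95 mm showing, leaning some 27 degrees towards the front of the crusher
- muddler_mid (a point): middle of the muddler, on its axis; y runs along the muddler to the end that is up at the start
- crock: blue ceramic tool crock, loose, 0.9 kg, an open cup 120 mm high, 104 mm across at the mouth and 83 mm at the foot, wall 5 mm, inner floor 6 mm up; origin under its middle, z up
- glass: rocks glass, 92 mm across, 97 mm high, on a brown coaster; bystander, origin under its middle
- bitters_1: small brown bottle with a black cap, 43 mm across, 142 mm high; bystander, origin under its middle
- bitters_2: small brown bottle with a tan cap, 43 mm across, 142 mm high; bystander, origin under its middle
- shaker: steel cocktail shaker, 88 mm across, 216 mm high; bystander, origin under its middle
- jigger: copper jigger, 43 mm across, 84 mm high, on the oak board; bystander, origin under its middle

How it is judged (in metres and radians):
On the way, in this order (a step that is already met when the one before it is completed fails the run):
1. the muddler stands in the crock and is let go (horizontal distance between muddler_mid and crock below 0.045 m and z of muddler_mid in the frame of crock below 0.135 m and (angle between muddler_mid's own y axis and vertical below 0.5 rad or angle between muddler_mid's own y axis and vertical above 2.64 rad) and contact force between the fingers and muddler below 0.2 N), for 0.2 s.
2. the hopper lid is shut (value of joint lid below 0.05 rad), for 0.2 s.
3. the rocker has snapped over to on (value of joint paddle above 0.42 rad), for 0.2 s.
At the end, for the whole second after the job is handed in: The rocker rests in its on position (over 0.42 of 0.48 rad), the lid is shut to within 0.05 rad, and the muddler stands at rest in the upright crock, either end up (its middle within 45 mm of the crock's axis and at most 135 mm above its underside, leaning less than 29 degrees) (value of joint paddle above 0.42 rad and value of joint lid below 0.05 rad and horizontal distance between muddler_mid and crock below 0.045 m and z of muddler_mid in the frame of crock below 0.135 m and (angle between muddler_mid's own y axis and vertical below 0.5 rad or angle between muddler_mid's own y axis and vertical above 2.64 rad) and linear speed of muddler below 0.03 m/s and angle between crock's own z axis and vertical below 0.1 rad); the robot touches nothing.
It fails at once if the fingers press the crusher, its lid or its switch with more than 60 N (contact force between the fingers and crusher above 60 N).
It fails at once if the lid is slammed (faster than 4 rad/s) (velocity of joint lid below -4 rad/s).
It fails at once if a bystander is moved by more than 30 mm (distance of any of glass, bitters_1, bitters_2, shaker, jigger from where it was at the start of the episode above 0.03 m).
It fails at once if the crock is tipped or pushed away (angle between crock's own z axis and vertical above 0.35 rad or distance of crock from where it was at the start of the episode above 0.05 m).
It also fails if it takes over 58 s, if anything falls off the work surface, if the arm or the gripper's body presses on something with over 40 N, if the wrist force passes 120 N, or if a joint passes its speed limit or range.

## Working session

There is one attempt and no reset: what is moved stays moved. The work goes in short steps, Python scripts to look and compute and a shell command to move; the robot and the scene stay as the last step left them, time stands still between calls to the robot, and variables do not carry over. Pictures are saved under pics/ and viewed, at most 10 in all, crops included, and the job is handed in when it is done.

```bash
mkdir -p pics; cat > h.py <<'E'
import numpy as np, cv2
from rig import sense, capture, find_in, place_of
from scipy.spatial.transform import Rotation as R
def rot(s): q=s["ee_rot"]; return R.from_quat([q[1],q[2],q[3],q[0]])
def pts(c):
    d=c["depth"]; v,u=np.mgrid[:480,:640]
    P=np.stack([(u-c["cx"])/c["fx"]*d,-(v-c["cy"])/c["fy"]*d,-d],-1)
    T=np.linalg.inv(c["camera_from_world"]); W=P@T[:3,:3].T+T[:3,3]
    W[d<=0]=np.nan; return W
def ray(c,px):
    T=np.linalg.inv(c["camera_from_world"]); d=np.array([(px[0]-c["cx"])/c["fx"],-(px[1]-c["cy"])/c["fy"],-1.])
    return T[:3,3],T[:3,:3]@d
def tri(L):
    A=0;b=0
    for o,d in L:
        d=d/np.linalg.norm(d);M=np.eye(3)-np.outer(d,d);A=A+M;b=b+M@o
    return np.linalg.solve(A,b)
E
python3 - <<'E'
from h import *
np.set_printoptions(precision=1,suppress=True)
s=sense();print(s["time_s"],s["eef_pos"],rot(s).as_matrix())
C={n:capture(n) for n in("scene","top")}
for n,c in C.items():
    print(n,np.linalg.inv(c["camera_from_world"])[:3,3],[k for k in c])
    cv2.imwrite(f"pics/{n}.png",c["color"][...,::-1]);np.savez(f"{n}.npz",**c)
for q in("crusher","switch_mark","lid_hinge","muddler_mid","muddler","crock","glass","bitters_1","shaker","jigger"):
    L={}
    for n,c in C.items():
        W=pts(c);r=place_of(q,n)[:2]
        for x in r:
            u,v=map(int,np.clip(x["centre"],0,[639,479]));print(q,n,np.array(x["centre"]),round(x["conf"],2),W[v,u])
        if r:L[n]=ray(c,r[0]["centre"])
    if len(L)==2:print("   tri",tri(L.values()))
E
```

```text
0.0 [210.9 480.5 230.7] [[-0.9  0.4 -0. ]
 [ 0.4  0.9 -0. ]
 [ 0.  -0.  -1. ]]
scene [ -28.5 -203.3  931.9] ['color', 'depth', 'fx', 'fy', 'cx', 'cy', 'camera_from_world']
top [-167.9  160.2 1447.5] ['color', 'depth', 'fx', 'fy', 'cx', 'cy', 'camera_from_world']
crusher scene [409.  364.9] 0.85 [425.7 -71.4 139.1]
crusher top [426.2 288. ] 0.81 [418.8 -26.9 149.8]
   tri [487.8 -49.8  14. ]
switch_mark scene [380.5 354.4] 0.97 [431.6 -12.6 104.4]
switch_mark top [409.7 292.1] 0.7 [418.7   9.6 118.5]
switch_mark top [398.4 207.2] 0.5 [706.3  36.2  41.8]
   tri [452.8  -1.3  54.8]
lid_hinge scene [436.1 305.5] 0.58 [519.7 -62.5 201.1]
lid_hinge scene [399.4 317. ] 0.16 [453.4 -25.2 209.4]
lid_hinge top [441.  240.2] 0.58 [521.7 -53.9 204.6]
lid_hinge top [429.9 260.6] 0.45 [425.4 -13.7 284.1]
   tri [536.4 -58.6 177.5]
muddler_mid scene [397.6 315.5] 0.81 [449.9 -22.3 216.8]
muddler_mid top [427.4 261.1] 0.7 [418.4  -8.2 292.4]
   tri [460.5 -21.  204.5]
muddler scene [388.5 319.2] 0.86 [448.7  -8.2 193.9]
muddler top [423.6 269.7] 0.78 [497.7 -27.7  89.8]
muddler top [373.  216.5] 0.5
[... 202 characters left out ...]
.63 [563.2 147.2  55.4]
glass top [347.2 241.7] 0.85 [583.  169.9  48.9]
   tri [610.3 170.4 -11.3]
bitters_1 scene [396.7 270.6] 0.66 [682.1  90.4  28.9]
bitters_1 scene [427.3 278.1] 0.59 [523.9 -33.4 250.9]
bitters_1 top [398.4 208.7] 0.71 [704.6  35.9  39.3]
bitters_1 top [366.9 216.9] 0.63 [693.9 122.2   0.8]
   tri [620.9  50.6 135.9]
shaker scene [371.7 250.7] 0.93 [690.3 164.6  40.9]
shaker scene [427.2 277.5] 0.22 [518.9 -34.5 259.4]
shaker top [345.  207.4] 0.7 [674.6 182.5  72.6]
   tri [725.6 182.7  -8. ]
jigger scene [200.3 235.3] 0.89 [490.5 529.2  30.5]
jigger top [205.4 264.7] 0.91 [482.9 538.   46.2]
jigger top [347.3 209.3] 0.6 [676.9 176.8  59.1]
   tri [501.5 546.9   6.8]
```

View pics/scene.png

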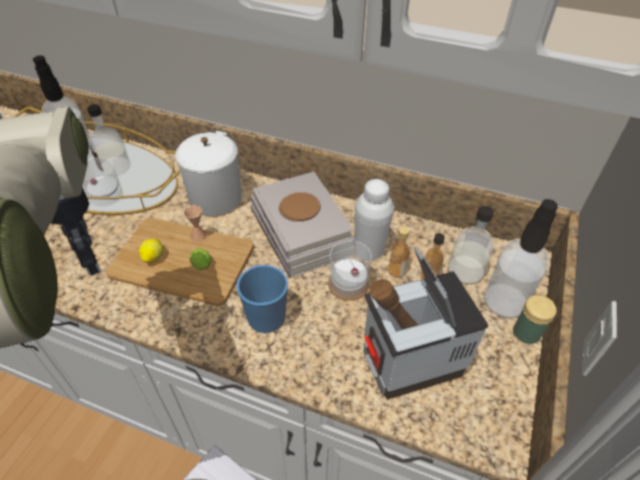

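View pics/top.png

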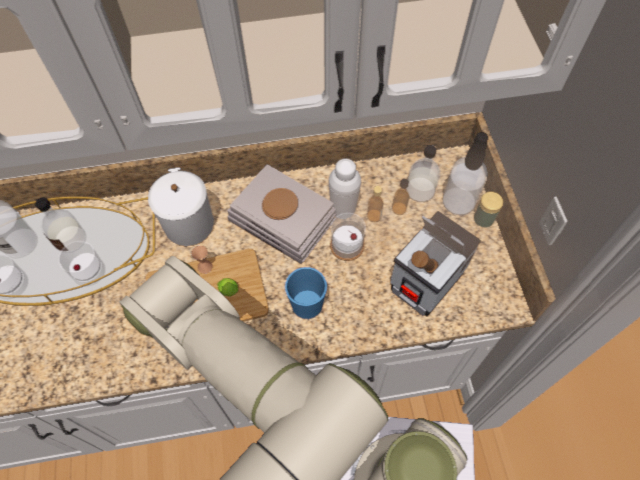

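```bash
cat > a.py <<'E'
from h import *
np.set_printoptions(precision=1,suppress=True)
ws={n:pts(dict(np.load(n+".npz"))) for n in("scene","top")}
cs={n:np.load(n+".npz")["color"].astype(int) for n in ws}
for n,W in ws.items():
    c=cs[n];r,g,b=c[...,0],c[...,1],c[...,2]
    # crusher: all points in region above z=20
    m=(abs(W[...,0]-500)<150)&(abs(W[...,1]+40)<130)&(W[...,2]>150)
    for lo,hi in((185,193),(193,199),(199,205),(205,215)):
        k=m&(W[...,2]>lo)&(W[...,2]<hi);P=W[k][:,:2].astype(np.float32)
        if len(P)>30:print(n,lo,hi,len(P),cv2.minAreaRect(P))
    # crock blue
    k=(b>r+30)&(b>g+5)&(abs(W[...,0]-400)<120)&(abs(W[...,1]-250)<120)&(W[...,2]>112)&(W[...,2]<128)
    P=W[k];print(n,"crock rim",len(P),cv2.minEnclosingCircle(P[:,:2].astype(np.float32)) if len(P) else "",P[:,2].mean() if len(P) else "")
    # red rocker
    k=(r>120)&(g<80)&(b<80)&(abs(W[...,0]-440)<60)&(abs(W[...,1]+20)<80)
    P=W[k];print(n,"red",len(P),P.mean(0) if len(P) else "", cv2.minAreaRect(P[:,:2].astype(np.float32)) if len(P) else "")
E
python3 a.py
```

```text
scene 185 193 828 ((505.5260009765625, -50.12260437011719), (132.34524536132812, 181.21946716308594), 54.29042434692383)
scene 193 199 3465 ((505.2267150878906, -50.779502868652344), (130.52239990234375, 180.9242706298828), 54.452308654785156)
scene 199 205 154 ((510.5381164550781, -60.122520446777344), (117.92750549316406, 143.8809356689453), 59.21552658081055)
scene 205 215 142 ((497.8876953125, -62.49764633178711), (93.81520080566406, 107.51512145996094), 86.76459503173828)
scene crock rim 468 ((416.59503173828125, 259.6044006347656), 53.53190994262695) 117.86599555615638
scene red 160 [426.6   1.1 109.9] ((435.9254455566406, 12.375738143920898), (72.1368408203125, 18.122468948364258), 49.80220413208008)
top 185 193 1192 ((501.5661315917969, -48.1136474609375), (132.3502197265625, 182.7296905517578), 54.069984436035156)
top 193 199 1205 ((500.4632568359375, -47.66449737548828), (129.75096130371094, 181.37539672851562), 54.54303741455078)
top 199 205 118 ((501.58660888671875, -48.969215393066406), (120.79839324951172, 166.6460723876953), 55.48412322998047)
top 205 215 45 ((510.0177001953125, -44.732666015625), (93.9439926147461, 89.72970581054688), 25.30708122253418)
top crock rim 273 ((413.25653076171875, 259.703125), 53.145225524902344) 117.85259707695552
top red 99 [424.5   5.4 102.1] ((427.7689208984375, 9.834497451782227), (51.902244567871094, 20.2089786529541), 46.82173538208008)
```

The scene view shows the muddler in the throat (about 395,300), the lid raised behind it (435,280), the red rocker at (373,350) and the crock at (264,300). The top view shows the crock at (306,293), the muddler end at (420,260) and the rocker at (410,292).

```bash
cat > b.py <<'E'
from h import *
from scipy.optimize import least_squares
np.set_printoptions(precision=3,suppress=True)
ws={n:pts(dict(np.load(n+".npz"))) for n in("scene","top")}
cs={n:np.load(n+".npz")["color"].astype(int) for n in ws}
th=np.radians(-35.6);O=np.array([497,-45,0.])
M=np.array([[np.cos(th),-np.sin(th),0],[np.sin(th),np.cos(th),0],[0,0,1]])
A=[]
for n,W in ws.items():
    c=cs[n];r,g,b=c[...,0],c[...,1],c[...,2];L=(W-O)@M
    k=(abs(L[...,0])<110)&(abs(L[...,1])<45)&(L[...,2]>203)&(r>b+25)&(r<190)
    P=L[k];A.append(P);print(n,len(P),np.percentile(P,[2,50,98],axis=0))
    k=(abs(L[...,0])<90)&(abs(L[...,1])<65)&(L[...,2]>215)&(abs(r-b)<15)
    Q=L[k];print(n,"lid",len(Q),np.percentile(Q,[2,50,98],axis=0) if len(Q) else "")
    if len(Q): print("  ang",np.median(np.arctan2(Q[:,2]-201,30-Q[:,0])))
    k=(abs(L[...,0]-7)<100)&(abs(L[...,1])<80)&(abs(L[...,2]-196)<3)
    Q=L[k];print(n,"top y",np.percentile(Q,[1,99],axis=0))
for P in A+[np.vstack(A)]:
    def f(p):
        o=np.array([p[0],p[1],240]);d=np.array([p[2],p[3],1]);d/=np.linalg.norm(d)
        v=P-o;t=v@d;rad=np.linalg.norm(v-np.outer(t,d),axis=1)
        return np.where(t>p[4],np.hypot(t-p[4],np.maximum(rad-20,0)),np.maximum(rad-20.5,-(p[4]-t)) )
    s=least_squares(f,[-50,0,-.5,0,55],loss="soft_l1",f_scale=2)
    print(s.x,np.degrees(np.arctan(s.x[2:4])),"rms",np.median(abs(s.fun)))
E
python3 b.py
```

```text
scene 717 [[-98.908 -17.261 207.25 ]
 [-77.704  -8.074 285.803]
 [ -0.627  22.075 297.889]]
scene lid 690 [[-68.12  -54.551 217.996]
 [  2.732 -16.424 283.23 ]
 [ 28.438  43.392 311.995]]
  ang 1.2637667000235069
scene top y [[-77.672 -62.547 193.094]
 [ 97.777  62.331 198.475]]
top 267 [[-103.574  -17.996  212.875]
 [ -87.355   -2.113  287.588]
 [ -50.294   16.832  296.506]]
top lid 99 [[-75.204 -52.845 272.409]
 [ -6.562 -22.717 301.725]
 [  2.903  51.231 311.039]]
  ang 1.2275744057644793
top top y [[-83.171 -63.212 193.029]
 [ 92.832  62.243 198.707]]
[-60.16    8.073  -0.505  -0.106  56.658] [-26.774  -6.052] rms 0.9945202650006131
[-62.265   5.022  -0.645  -0.076  55.85 ] [-32.84   -4.374] rms 1.560919806618493
[-61.473   7.503  -0.489  -0.099  56.096] [-26.036  -5.632] rms 1.124750860167822
```

```bash
cat >> h.py <<'E'
TH=np.radians(-35.6);CO=np.array([497,-45,0.])
CM=R.from_euler("z",TH)
def cr(p): return CM.apply(np.array(p,float))+CO       # crusher -> world
def tocr(p): return CM.inv().apply(np.array(p)-CO)
def Rz(zc,yc):  # tool rot from z and y dirs in crusher frame
    z=np.array(zc,float);z/=np.linalg.norm(z);y=np.array(yc,float);y-=z*(y@z);y/=np.linalg.norm(y)
    return CM*R.from_matrix(np.stack([np.cross(y,z),y,z],1))
def rows(p,Rt,n=None):
    s=sense();p0=np.array(s["eef_pos"]);R0=rot(s);w=(R0.inv()*Rt).as_rotvec()
    D=p-p0;k=int(np.ceil(max(np.linalg.norm(D)/60,np.degrees(np.linalg.norm(w))/10.5,1)))
    n=max(n or 1,k);print("from",p0.round(1),"to",np.round(p,1),"rotvec",w.round(3),"n",n)
    for i in range(n):
        t=(R0*R.from_rotvec(w*i/n)).inv().apply(D/n);print("t",t.round(1),"a",(w/n).round(4))
E
python3 - <<'E'
from h import *
rows(cr([-115,5,346]),Rz([.45,0,-.893],[0,1,0]))
E
```

```text
from [211.1 480.7 231.3] to [406.4  26.  346. ] rotvec [ 0.048 -0.465  0.204] n 9
t [-40.2 -37.5 -12.7] a [ 0.0054 -0.0517  0.0226]
t [-41.6 -36.7 -10.4] a [ 0.0054 -0.0517  0.0226]
t [-42.9 -35.8  -8.1] a [ 0.0054 -0.0517  0.0226]
t [-44.1 -34.8  -5.6] a [ 0.0054 -0.0517  0.0226]
t [-45.1 -33.8  -3.1] a [ 0.0054 -0.0517  0.0226]
t [-45.9 -32.8  -0.6] a [ 0.0054 -0.0517  0.0226]
t [-46.6 -31.8   2. ] a [ 0.0054 -0.0517  0.0226]
t [-47.2 -30.7   4.6] a [ 0.0054 -0.0517  0.0226]
t [-47.5 -29.6   7.2] a [ 0.0054 -0.0517  0.0226]
```

```bash
python3 -m jog '[{"tx":-40,"ty":-37.5,"tz":-13,"ay":-0.052,"az":0.0226,"ax":0.0054,"jaw":-1},{"tx":-41.5,"ty":-36.7,"tz":-10.4,"ay":-0.052,"az":0.0226,"ax":0.0054,"jaw":-1},{"tx":-43,"ty":-35.8,"tz":-8,"ay":-0.052,"az":0.0226,"ax":0.0054,"jaw":-1},{"tx":-44,"ty":-34.8,"tz":-5.6,"ay":-0.052,"az":0.0226,"ax":0.0054,"jaw":-1},{"tx":-45,"ty":-33.8,"tz":-3,"ay":-0.052,"az":0.0226,"ax":0.0054,"jaw":-1}]' 50
python3 -m jog '[{"tx":-46,"ty":-32.8,"tz":-0.6,"ay":-0.052,"az":0.0226,"ax":0.0054,"jaw":-1},{"tx":-46.6,"ty":-31.8,"tz":2,"ay":-0.052,"az":0.0226,"ax":0.0054,"jaw":-1},{"tx":-47,"ty":-30.7,"tz":4.6,"ay":-0.052,"az":0.0226,"ax":0.0054,"jaw":-1},{"tx":-47.5,"ty":-29.6,"tz":7.2,"ay":-0.052,"az":0.0226,"ax":0.0054,"jaw":-1},{"jaw":-1}]'
python3 - <<'E'
from h import *
print(tocr(sense()["eef_pos"]))
rows(cr([-115,5,346]),Rz([.45,0,-.893],[0,1,0]))
s=sense();c=capture("wrist");cv2.imwrite("pics/w1.png",c["color"][...,::-1])
print(c["fx"],c["cx"],c["cy"],c["mount"].round(3) if hasattr(c["mount"],"round") else c["mount"])
np.savez("w1.npz",**c)
for q in("muddler","muddler_mid","switch_mark","lid_hinge","crusher"):
    print(q,[(x["conf"],x["centre"]) for x in place_of(q,"wrist")[:2]])
E
```

```text
time_s: 1.72
eef_pos: [319.7, 226.7, 295.8]
ee_rot: [0.125, 0.259, 0.957, -0.04]
force: [0.5, 0.9, 0.2]
grip_width: 0.996
grip_force: 0.0
[-302.31274915  117.6593998   295.79054846]
from [319.7 226.7 295.8] to [406.4  26.  346. ] rotvec [ 0.022 -0.203  0.09 ] n 4
t [-45.7 -32.5  -0.3] a [ 0.0055 -0.0507  0.0225]
t [-46.4 -31.4   2.2] a [ 0.0055 -0.0507  0.0225]
t [-46.9 -30.4   4.8] a [ 0.0055 -0.0507  0.0225]
t [-47.3 -29.3   7.3] a [ 0.0055 -0.0507  0.0225]
371.64829954431775 314.5483930488447 245.95642474428138 [[ 1.00000e-03  9.62000e-01  2.74000e-01  6.84470e+01]
 [ 1.00000e+00 -2.00000e-03  1.00000e-03 -3.34000e-01]
 [ 1.00000e-03  2.74000e-01 -9.62000e-01 -1.41948e+02]
 [ 0.00000e+00  0.00000e+00  0.00000e+00  1.00000e+00]]
muddler []
muddler_mid []
switch_mark [(0.72, [209.3, 336.4])]
lid_hinge [(0.69, [364.5, 370.4])]
crusher [(0.87, [226.6, 327.5])]schema error: expected keys tx, ty, tz, ax, ay, az, jaw
```

View pics/w1.png

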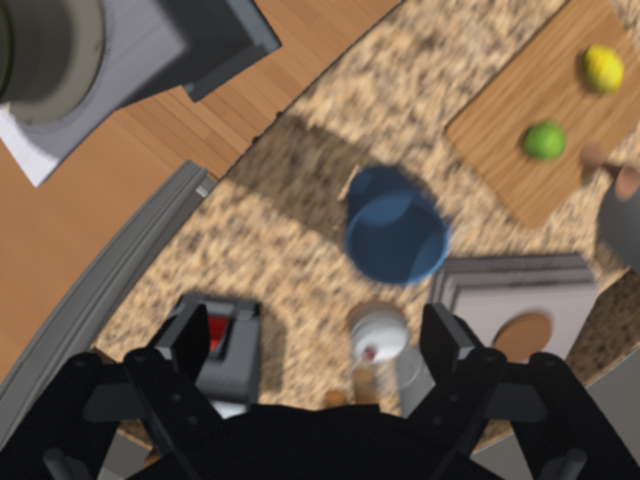

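The wrist view shows the crock at (397,235), the switch at (215,330) and the glass at (380,330). The second call was refused because every row needs all the keys, so I'm sending it again.

```bash
python3 -m jog '[{"tx":-46,"ty":-32.5,"tz":-0.3,"ax":0.0055,"ay":-0.0507,"az":0.0225,"jaw":-1},{"tx":-46.4,"ty":-31.4,"tz":2.2,"ax":0.0055,"ay":-0.0507,"az":0.0225,"jaw":-1},{"tx":-47,"ty":-30.4,"tz":4.8,"ax":0.0055,"ay":-0.0507,"az":0.0225,"jaw":-1},{"tx":-47.3,"ty":-29.3,"tz":7.3,"ax":0.0055,"ay":-0.0507,"az":0.0225,"jaw":-1},{"tx":0,"ty":0,"tz":0,"ax":0,"ay":0,"az":0,"jaw":-1}]'
python3 - <<'E'
from h import *
print(tocr(sense()["eef_pos"]))
rows(cr([-115,5,346]),Rz([.45,0,-.893],[0,1,0]))
s=sense();c=capture("wrist");cv2.imwrite("pics/w2.png",c["color"][...,::-1])
np.savez("w2.npz",**c)
d=c["depth"];col=c["color"].astype(int);v,u=np.mgrid[:480,:640]
x=(u-c["cx"])/c["fx"];y=(v-c["cy"])/c["fy"];r=np.hypot(x,y);k=np.tan(np.minimum(r,1.4))/np.maximum(r,1e-6)
P=np.stack([x*k*d,-y*k*d,-d],-1);m=np.array(c["mount"]);T=P@m[:3,:3].T+m[:3,3]
W=tocr((rot(s).apply(T.reshape(-1,3))+s["eef_pos"])).reshape(480,640,3)
k=(d>0)&(col[...,0]>col[...,2]+25)&(abs(W[...,0]+60)<70)&(abs(W[...,1])<50)&(W[...,2]>203)
Q=W[k];print(len(Q))
for lo in range(205,300,10):
    q=Q[(Q[:,2]>=lo)&(Q[:,2]<lo+10)]
    if len(q)>5:print(lo,len(q),np.percentile(q,[3,50,97],axis=0).round(1).tolist())
E
```

```text
time_s: 2.65
eef_pos: [407.3, 25.8, 345.2]
ee_rot: [0.219, 0.299, 0.926, -0.071]
force: [-0.2, 0.4, -0.2]
grip_width: 0.998
grip_force: 0.0
[-114.17304079    5.33111347  345.22274589]
from [407.3  25.8 345.2] to [406.4  26.  346. ] rotvec [-0.002 -0.002 -0.002] n 1
t [ 0.4 -0.3 -1.1] a [-0.0018 -0.0021 -0.0023]
2905
275 451 [[-102.1, -9.4, 281.6], [-98.8, 2.4, 283.7], [-95.4, 14.3, 285.0]]
285 2058 [[-96.0, -13.4, 285.4], [-86.9, 2.3, 289.9], [-77.3, 18.2, 294.7]]
295 358 [[-77.9, -8.5, 295.1], [-74.5, 2.8, 296.1], [-71.2, 14.0, 297.8]]
```

View pics/w2.png

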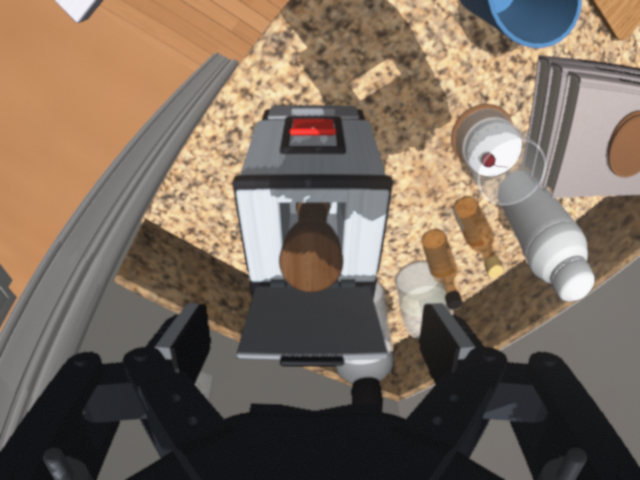

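The wrist view shows the muddler end at (311,255), square between the fingers, with the lid behind it at (313,325) and the rocker at (312,128). The end centre measures (-87, 2, 290) in crusher axes.

```bash
python3 -c "
from h import *
rows(cr([-59,2.5,234.6]),Rz([.45,0,-.893],[0,1,0]),3)"
```

```text
from [406.8  27.2 344.8] to [450.5  -8.6 234.6] rotvec [-0.001 -0.003 -0.   ] n 3
t [-0.4 -1.2 41.3] a [-0.0003 -0.0012 -0.0001]
t [-0.4 -1.2 41.3] a [-0.0003 -0.0012 -0.0001]
t [-0.3 -1.2 41.3] a [-0.0003 -0.0012 -0.0001]
```

```bash
python3 -m jog '[{"tx":0,"ty":-1,"tz":41,"ax":0,"ay":0,"az":0,"jaw":-1},{"tx":0,"ty":-1,"tz":41,"ax":0,"ay":0,"az":0,"jaw":-1},{"tx":0,"ty":-1,"tz":41,"ax":0,"ay":0,"az":0,"jaw":-1},{"tx":0,"ty":0,"tz":0,"ax":0,"ay":0,"az":0,"jaw":1},{"tx":0,"ty":0,"tz":0,"ax":0,"ay":0,"az":0,"jaw":1}]' 50
python3 -m jog '[{"tx":0,"ty":0,"tz":0,"ax":0,"ay":0,"az":0,"jaw":1},{"tx":0,"ty":0,"tz":0,"ax":0,"ay":0,"az":0,"jaw":1},{"tx":0,"ty":0,"tz":0,"ax":0,"ay":0,"az":0,"jaw":1},{"tx":0,"ty":0,"tz":0,"ax":0,"ay":0,"az":0,"jaw":1}]'
```

```text
time_s: 3.32
eef_pos: [449.8, -6.0, 236.3]
ee_rot: [0.22, 0.296, 0.927, -0.07]
force: [0.3, 0.1, -0.6]
grip_width: 0.604
grip_force: 0.0
time_s: 3.82
eef_pos: [450.2, -6.9, 236.6]
ee_rot: [0.221, 0.297, 0.926, -0.07]
force: [-1.3, 3.5, 7.5]
grip_width: 0.474
grip_force: 49.3
```

```bash
python3 -m jog '[{"tx":0,"ty":0,"tz":-15,"ax":0,"ay":0,"az":0,"jaw":1},{"tx":0,"ty":0,"tz":-30,"ax":0,"ay":0,"az":0,"jaw":1},{"tx":0,"ty":0,"tz":-35,"ax":0,"ay":0,"az":0,"jaw":1},{"tx":0,"ty":0,"tz":-35,"ax":0,"ay":0,"az":0,"jaw":1},{"tx":0,"ty":0,"tz":-30,"ax":0,"ay":0,"az":0,"jaw":1}]' 
python3 -c "
from h import *
s=sense();print(s['force'],s['grip_width'])
Rt=R.from_matrix(np.array([[np.cos(2.7),np.sin(2.7),0],[np.sin(2.7),-np.cos(2.7),0],[0,0,-1]]).T.T)
Rv=Rz([0,0,-1],[0,1,0])
rows(np.array([415,260,325.]),Rv)"
```

```text
time_s: 4.45
eef_pos: [396.0, 31.0, 365.9]
ee_rot: [0.219, 0.297, 0.927, -0.071]
force: [0.4, -0.0, -0.7]
grip_width: 0.471
grip_force: 49.3
[ 0.43719523 -0.00385368 -0.689021  ] 0.4711821941968141
from [396.   31.  365.9] to [415. 260. 325.] rotvec [-0.001  0.464  0.001] n 4
t [30.9 49.3 -4.1] a [-1.000e-04  1.161e-01  1.000e-04]
t [31.2 49.3 -0.5] a [-1.000e-04  1.161e-01  1.000e-04]
t [31.  49.3  3.2] a [-1.000e-04  1.161e-01  1.000e-04]
t [30.4 49.3  6.7] a [-1.000e-04  1.161e-01  1.000e-04]
```

```bash
python3 -m jog '[{"tx":31,"ty":49,"tz":-4,"ax":0,"ay":0.116,"az":0,"jaw":1},{"tx":31,"ty":49,"tz":-0.5,"ax":0,"ay":0.116,"az":0,"jaw":1},{"tx":31,"ty":49,"tz":3,"ax":0,"ay":0.116,"az":0,"jaw":1},{"tx":30.5,"ty":49.5,"tz":6.7,"ax":0,"ay":0.116,"az":0,"jaw":1},{"tx":0,"ty":0,"tz":0,"ax":0,"ay":0,"az":0,"jaw":1}]' 
python3 -c "
from h import *
for n in('top','scene'):
    c=capture(n);cv2.imwrite('pics/p_%s.png'%n,c['color'][60:360,150:550,::-1]);W=pts(c);k=c['color'].astype(int)
    L=W;m=(np.hypot(L[...,0]-415,L[...,1]-260)<70)&(k[...,0]>k[...,2]+20)&(L[...,2]>135)
    Q=W[m]
    for lo in range(140,310,20):
        q=Q[(Q[:,2]>=lo)&(Q[:,2]<lo+20)]
        if len(q)>8:print(n,lo,len(q),np.percentile(q,[5,50,95],axis=0)[:,:2].round(1).tolist())
s=sense();print(s['force'],s['grip_width'])
Rv=Rz([0,0,-1],[0,1,0])
rows(np.array([415,260,180.]),Rv)"
```

```text
time_s: 5.08
eef_pos: [415.4, 260.8, 321.9]
ee_rot: [-0.002, 0.304, 0.953, -0.001]
force: [0.2, -0.5, -1.4]
grip_width: 0.471
grip_force: 50.0
scene 180 134 [[398.1, 238.1], [404.8, 244.3], [425.3, 264.4]]
scene 200 130 [[400.7, 241.1], [407.3, 246.3], [426.0, 263.6]]
scene 220 113 [[402.0, 242.1], [407.4, 246.7], [419.4, 260.2]]
scene 240 113 [[402.6, 243.2], [407.3, 246.9], [421.5, 259.9]]
scene 260 115 [[403.3, 244.0], [407.4, 248.1], [420.3, 261.7]]
scene 280 105 [[404.1, 244.6], [408.0, 248.7], [418.6, 260.7]]
scene 300 49 [[403.9, 245.0], [406.6, 251.2], [416.4, 261.5]]
[-0.72714748 -0.52258584 -1.35623319] 0.4668219805520345
from [415.2 258.8 323.7] to [415. 260. 180.] rotvec [-0.002  0.001  0.001] n 3
t [ 0.3  0.4 47.9] a [-0.0006  0.0002  0.0004]
t [ 0.3  0.3 47.9] a [-0.0006  0.0002  0.0004]
t [ 0.3  0.3 47.9] a [-0.0006  0.0002  0.0004]
```

View pics/p_scene.png

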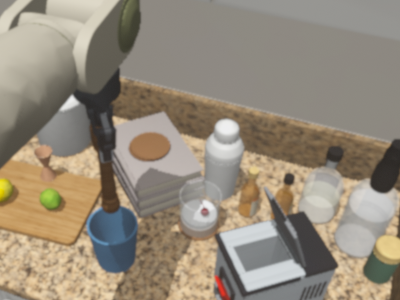

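The crop shows the muddler hanging upright with its foot over the crock mouth, at about (110,205). Now lowering it.

```bash
python3 -m jog '[{"tx":0,"ty":0.5,"tz":50,"ax":0,"ay":0,"az":0,"jaw":1},{"tx":0,"ty":0.5,"tz":50,"ax":0,"ay":0,"az":0,"jaw":1},{"tx":0,"ty":0,"tz":40,"ax":0,"ay":0,"az":0,"jaw":1},{"tx":0,"ty":0,"tz":18,"ax":0,"ay":0,"az":0,"jaw":1},{"tx":0,"ty":0,"tz":4,"ax":0,"ay":0,"az":0,"jaw":1}]'
python3 -m jog '[{"tx":0,"ty":0,"tz":3,"ax":0,"ay":0,"az":0,"jaw":1},{"tx":0,"ty":0,"tz":0,"ax":0,"ay":0,"az":0,"jaw":1}]'
```

```text
time_s: 5.8
eef_pos: [415.6, 258.8, 162.0]
ee_rot: [0.0, 0.306, 0.952, -0.001]
force: [-0.1, 0.3, -1.1]
grip_width: 0.468
grip_force: 50.1
time_s: 6.05
eef_pos: [416.2, 259.6, 159.8]
ee_rot: [0.001, 0.306, 0.952, -0.0]
force: [0.3, 0.5, -1.3]
grip_width: 0.475
grip_force: 50.1
```

```bash
python3 -m jog '[{"tx":0,"ty":0,"tz":3,"ax":0,"ay":0,"az":0,"jaw":1},{"tx":0,"ty":0,"tz":2,"ax":0,"ay":0,"az":0,"jaw":1},{"tx":0,"ty":0,"tz":0,"ax":0,"ay":0,"az":0,"jaw":1}]'

```

```text
time_s: 6.42
eef_pos: [416.5, 259.6, 155.4]
ee_rot: [0.001, 0.305, 0.952, -0.0]
force: [-2.8, -2.5, 10.2]
grip_width: 0.472
grip_force: 51.3
```

On the floor of the crock. Releasing.

```bash
python3 -m jog '[{"tx":0,"ty":0,"tz":-1,"ax":0,"ay":0,"az":0,"jaw":-1},{"tx":0,"ty":0,"tz":0,"ax":0,"ay":0,"az":0,"jaw":-1},{"tx":0,"ty":0,"tz":0,"ax":0,"ay":0,"az":0,"jaw":-1},{"tx":0,"ty":0,"tz":0,"ax":0,"ay":0,"az":0,"jaw":-1},{"tx":0,"ty":0,"tz":0,"ax":0,"ay":0,"az":0,"jaw":-1}]'
python3 -m jog '[{"tx":0,"ty":0,"tz":-30,"ax":0,"ay":0,"az":0,"jaw":-1},{"tx":0,"ty":0,"tz":-50,"ax":0,"ay":0,"az":0,"jaw":-1},{"tx":0,"ty":0,"tz":-55,"ax":0,"ay":0,"az":0,"jaw":-1},{"tx":0,"ty":0,"tz":-55,"ax":0,"ay":0,"az":0,"jaw":-0.5},{"tx":0,"ty":0,"tz":-20,"ax":0,"ay":0,"az":0,"jaw":0.5}]'
python3 -c "
from h import *
s=sense();print(s['force'])
c=capture('scene');cv2.imwrite('pics/q.png',c['color'][200:400,200:500,::-1]);np.savez('q.npz',**c)
for q in ('muddler_mid','crock'):
  L=[]
  for n in('scene','top'):
    c=capture(n);r=place_of(q,n)[:1]
    if r: L.append(ray(c,r[0]['centre']));print(q,n,r[0])
  if len(L)==2:print(tri(L))
# lid-closing approach candidates
a=1.24
tip=[30-117*np.cos(a),0,201+117*np.sin(a)];print('tip',tip)
rows(cr([60,0,400]),Rz([-0.1,0,-1],[0,1,0]))
"
```

```text
time_s: 7.05
eef_pos: [415.9, 259.7, 155.0]
ee_rot: [0.0, 0.305, 0.952, -0.0]
force: [-0.4, -0.4, 0.1]
grip_width: 1.001
grip_force: 0.0
time_s: 7.68
eef_pos: [416.2, 260.0, 368.3]
ee_rot: [0.002, 0.305, 0.952, 0.001]
force: [0.4, -0.3, 0.3]
grip_width: 0.604
grip_force: 0.0
[ 0.36256815 -0.2752897   0.31635397]
muddler_mid scene {'centre': [264.2, 288.4], 'conf': 0.89}
crock scene {'centre': [265.2, 316.5], 'conf': 0.82}
crock top {'centre': [304.9, 303.4], 'conf': 0.65}
[420.93395381 267.59210891 -10.23042543]
tip [np.float64(-8.001165279336817), 0, np.float64(311.65672793559605)]
from [415.8 259.8 364.2] to [545.8 -79.9 400. ] rotvec [-0.002  0.099  0.   ] n 7
t [-43.3 -28.7  -5.1] a [-0.0003  0.0142  0.0001]
t [-43.3 -28.7  -5.7] a [-0.0003  0.0142  0.0001]
t [-43.2 -28.7  -6.3] a [-0.0003  0.0142  0.0001]
t [-43.1 -28.7  -6.9] a [-0.0003  0.0142  0.0001]
t [-43.  -28.7  -7.6] a [-0.0003  0.0142  0.0001]
t [-42.9 -28.7  -8.2] a [-0.0003  0.0142  0.0001]
t [-42.8 -28.7  -8.8] a [-0.0003  0.0142  0.0001]
```

View pics/q.png

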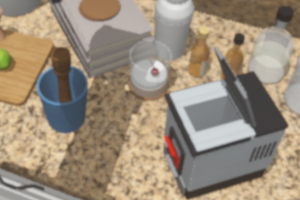

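The crop shows the muddler standing in the crock at (63,85), and the lid raised at (235,85) with the throat empty. Next I go behind the lid with shut fingers.

```bash
python3 -m jog '[{"tx":-43,"ty":-40,"tz":-8,"ax":0,"ay":0,"az":0,"jaw":1},{"tx":-43,"ty":-40,"tz":-8,"ax":0,"ay":0,"az":0,"jaw":1},{"tx":-43,"ty":-40,"tz":-8,"ax":0,"ay":0,"az":0,"jaw":1},{"tx":-43,"ty":-40,"tz":-8,"ax":0,"ay":0,"az":0,"jaw":1},{"tx":-43,"ty":-40,"tz":-4,"ax":0,"ay":0,"az":0,"jaw":1}]'
python3 -c "
from h import *
print(tocr(sense()['eef_pos']))
Rv=Rz([0,0,-1],[0,1,0])
rows(cr([52,0,400]),Rv)
p=np.array([52,289.])
for a in np.r_[1.24:0:14j]:
    q=np.array([30-90*np.cos(a)+10*np.sin(a)+11,201+90*np.sin(a)+10*np.cos(a)]);print(a.round(2),q.round(1),'tx',(p-q)[0].round(1),'tz',(p-q)[1].round(1));p=q
"
```

```text
time_s: 8.75
eef_pos: [474.5, -29.8, 401.3]
ee_rot: [0.0, 0.305, 0.952, -0.0]
force: [1.5, 0.6, -0.7]
grip_width: 0.0
grip_force: 0.0
[-27.15643606  -0.71976201 401.34388142]
from [474.5 -29.8 401.3] to [539.3 -75.3 400. ] rotvec [-0.001  0.001  0.   ] n 2
t [-39.6   0.3   0.7] a [-0.0003  0.0003  0.0002]
t [-39.6   0.4   0.7] a [-0.0003  0.0003  0.0002]
1.24 [ 21.2 289.4] tx 30.8 tz -0.4
1.14 [ 12.9 287.1] tx 8.3 tz 2.3
1.05 [  4.8 284. ] tx 8.1 tz 3.1
0.95 [ -2.9 280.2] tx 7.7 tz 3.8
0.86 [-10.3 275.7] tx 7.3 tz 4.5
0.76 [-17.1 270.4] tx 6.9 tz 5.2
0.67 [-23.5 264.6] tx 6.3 tz 5.9
0.57 [-29.2 258.1] tx 5.8 tz 6.4
0.48 [-34.4 251.2] tx 5.1 tz 6.9
0.38 [-38.8 243.8] tx 4.4 tz 7.4
0.29 [-42.5 236. ] tx 3.7 tz 7.8
0.19 [-45.5 227.9] tx 3.0 tz 8.1
0.1 [-47.6 219.5] tx 2.2 tz 8.4
0.0 [-49. 211.] tx 1.4 tz 8.5
```

```bash
python3 -m jog '[{"tx":-40,"ty":0.3,"tz":0,"ax":0,"ay":0,"az":0,"jaw":1},{"tx":-40,"ty":0.3,"tz":0,"ax":0,"ay":0,"az":0,"jaw":1},{"tx":0,"ty":0,"tz":50,"ax":0,"ay":0,"az":0,"jaw":1},{"tx":0,"ty":0,"tz":50,"ax":0,"ay":0,"az":0,"jaw":1},{"tx":0,"ty":0,"tz":11,"ax":0,"ay":0,"az":0,"jaw":1}]'
python3 -m jog '[{"tx":10,"ty":0,"tz":0,"ax":0,"ay":0,"az":0,"jaw":1},{"tx":10,"ty":0,"tz":0,"ax":0,"ay":0,"az":0,"jaw":1},{"tx":8,"ty":0,"tz":0,"ax":0,"ay":0,"az":0,"jaw":1},{"tx":8,"ty":0,"tz":2,"ax":0,"ay":0,"az":0,"jaw":1},{"tx":8,"ty":0,"tz":2.5,"ax":0,"ay":0,"az":0,"jaw":1}]'
python3 -c "
from h import *
print(tocr(sense()['eef_pos']))"
```

```text
time_s: 9.38
eef_pos: [538.9, -73.7, 287.5]
ee_rot: [-0.003, 0.305, 0.952, -0.0]
force: [-0.1, -0.7, 0.4]
grip_width: -0.002
grip_force: 0.0
time_s: 10.0
eef_pos: [503.9, -48.2, 286.2]
ee_rot: [0.001, 0.305, 0.952, -0.0]
force: [0.7, -0.1, 1.0]
grip_width: -0.001
grip_force: 0.8
[  7.44235219   1.43306099 286.16871114]
```

```bash
python3 -m jog '[{"tx":8,"ty":0,"tz":4,"ax":0,"ay":0,"az":0,"jaw":1},{"tx":8,"ty":0,"tz":4.5,"ax":0,"ay":0,"az":0,"jaw":1},{"tx":7.5,"ty":0,"tz":4.5,"ax":0,"ay":0,"az":0,"jaw":1},{"tx":7,"ty":0,"tz":5.5,"ax":0,"ay":0,"az":0,"jaw":1},{"tx":6.3,"ty":0,"tz":6,"ax":0,"ay":0,"az":0,"jaw":1}]'
python3 -c "
from h import *
print(tocr(sense()['eef_pos']))
c=capture('scene');L=(pts(c)-CO)@CM.as_matrix();m=(L[...,2]>206)&(L[...,2]<320)&(abs(L[...,0]+20)<70)&(abs(L[...,1])<53)&(abs(L[...,1])>30);Q=L[m];print(len(Q),np.percentile(np.arctan2(Q[:,2]-201,30-Q[:,0]),[20,50,80]),Q[:,2].max())"
```

```text
time_s: 10.62
eef_pos: [473.8, -26.8, 260.8]
ee_rot: [0.0, 0.305, 0.952, -0.0]
force: [0.7, -1.0, 1.0]
grip_width: 0.002
grip_force: 0.6
[-29.46717876   1.24288801 260.79658782]
711 [0.69800718 0.74881128 0.91070207] 319.52420757406605
```

```bash
python3 -m jog '[{"tx":5,"ty":0,"tz":8,"ax":0,"ay":0,"az":0,"jaw":1},{"tx":4.5,"ty":0,"tz":8,"ax":0,"ay":0,"az":0,"jaw":1},{"tx":3.5,"ty":0,"tz":8,"ax":0,"ay":0,"az":0,"jaw":1},{"tx":3,"ty":0,"tz":8,"ax":0,"ay":0,"az":0,"jaw":1},{"tx":2,"ty":0,"tz":7,"ax":0,"ay":0,"az":0,"jaw":1}]'
python3 -m jog '[{"tx":1,"ty":0,"tz":5,"ax":0,"ay":0,"az":0,"jaw":1},{"tx":0,"ty":0,"tz":4,"ax":0,"ay":0,"az":0,"jaw":1},{"tx":0,"ty":0,"tz":2,"ax":0,"ay":0,"az":0,"jaw":1},{"tx":0,"ty":0,"tz":0,"ax":0,"ay":0,"az":0,"jaw":1}]'
```

```text
time_s: 11.3
eef_pos: [459.3, -16.5, 221.6]
ee_rot: [-0.0, 0.305, 0.952, -0.0]
force: [-0.1, 0.2, 0.9]
grip_width: -0.0
grip_force: 0.6
time_s: 11.8
eef_pos: [458.8, -16.1, 211.2]
ee_rot: [0.0, 0.305, 0.952, -0.0]
force: [0.9, 0.6, -0.3]
grip_width: -0.003
grip_force: 0.0
```

```bash
python3 -m jog '[{"tx":0,"ty":0,"tz":1.5,"ax":0,"ay":0,"az":0,"jaw":1},{"tx":0,"ty":0,"tz":1.5,"ax":0,"ay":0,"az":0,"jaw":1},{"tx":0,"ty":0,"tz":0,"ax":0,"ay":0,"az":0,"jaw":1}]'
```

```text
time_s: 12.18
eef_pos: [459.0, -16.1, 210.7]
ee_rot: [0.001, 0.305, 0.952, -0.001]
force: [-8.9, 1.2, 22.1]
grip_width: -0.001
grip_force: 11.2
```

The lid is shut, resisting 22 N at z 210.7. Backing off now and moving to the front of the switch.

```bash
python3 -m jog '[{"tx":0,"ty":0,"tz":-4,"ax":0,"ay":0,"az":0,"jaw":1},{"tx":0,"ty":0,"tz":-45,"ax":0,"ay":0,"az":0,"jaw":1}]'
python3 -c "
from h import *
print(tocr(sense()['eef_pos']))
s=np.sqrt(.5);rows(cr([-160,0,230]),Rz([s,0,-s],[0,1,0]))
c=capture('scene');L=(pts(c)-CO)@CM.as_matrix();m=(L[...,2]>198)&(L[...,2]<225)&(abs(L[...,0]+40)<55)&(abs(L[...,1])<50)
Q=L[m];A=np.c_[Q[:,:2],np.ones(len(Q))];print(len(Q),np.linalg.lstsq(A,Q[:,2],rcond=None)[0],np.percentile(Q[:,2],[5,50,95]))
print(c['color'].dtype);cv2.imwrite('pics/l.png',c['color'][200:400,200:500,::-1])
k=c['color'].astype(int);L=L;m=(k[...,0]>110)&(k[...,1]<90)&(k[...,2]<90)&(abs(L[...,1])<40)&(L[...,0]<-60)&(L[...,0]>-120);Q=L[m];print('red',len(Q),np.percentile(Q,[3,50,97],axis=0))
"
```

```text
time_s: 12.42
eef_pos: [457.7, -15.8, 255.9]
ee_rot: [-0.003, 0.306, 0.952, -0.0]
force: [-0.2, 0.2, 0.5]
grip_width: 0.002
grip_force: 0.0
[-48.99777292   0.86415769 255.88832074]
from [457.7 -15.8 255.9] to [366.9  48.1 230. ] rotvec [-0.002 -0.79   0.001] n 5
t [22.2 -0.2  5.3] a [-0.0004 -0.158   0.0003]
t [22.7 -0.2  1.7] a [-0.0004 -0.158   0.0003]
t [22.7 -0.2 -1.9] a [-0.0004 -0.158   0.0003]
t [22.1 -0.2 -5.4] a [-0.0004 -0.158   0.0003]
t [21.  -0.2 -8.8] a [-0.0004 -0.158   0.0003]
2389 [3.14684273e-02 1.17787962e-02 2.11449634e+02] [206.50377282 210.5237289  212.969992  ]
uint8
red 154 [[-92.17502538 -19.76012877  77.71936549]
 [-85.51986013  -2.22288245 119.01422468]
 [-75.20132497  19.35266408 126.16323291]]
```

```bash
python3 -m jog '[{"tx":22,"ty":0,"tz":5,"ax":0,"ay":-0.158,"az":0,"jaw":1},{"tx":22.7,"ty":0,"tz":1.7,"ax":0,"ay":-0.158,"az":0,"jaw":1},{"tx":22.7,"ty":-0.3,"tz":-2,"ax":0,"ay":-0.158,"az":0,"jaw":1},{"tx":22,"ty":-0.3,"tz":-5.4,"ax":0,"ay":-0.158,"az":0,"jaw":1},{"tx":21,"ty":-0.3,"tz":-8.8,"ax":0,"ay":-0.158,"az":0,"jaw":1}]'
python3 -c "
from h import *
print(tocr(sense()['eef_pos']))
s=np.sqrt(.5);rows(cr([-135,0,110]),Rz([s,0,-s],[0,1,0]))
s=sense();c=capture('wrist');cv2.imwrite('pics/w3.png',c['color'][...,::-1])
print(place_of('switch_mark','wrist')[:2]);x=place_of('switch_mark','wrist')
m=np.array(c['mount'])
for X in ([-75,0,95],[-83,-27,195],[-95,0,126],[-75,0,195]):
    t=rot(s).inv().apply(cr(X)-s['eef_pos']);q=np.linalg.inv(m)@np.r_[t,1];th=np.arctan2(np.hypot(q[0],q[1]),-q[2]);ph=np.arctan2(-q[1],q[0]);print(X,c['cx']+c['fx']*th*np.cos(ph),c['cy']+c['fy']*th*np.sin(ph))
"
```

```text
time_s: 13.1
eef_pos: [372.9, 41.9, 232.3]
ee_rot: [0.341, 0.287, 0.888, -0.115]
force: [0.3, -0.9, 0.1]
grip_width: -0.001
grip_force: 0.0
[-151.53948194   -1.58070045  232.28448318]
from [372.9  41.9 232.3] to [387.2  33.6 110. ] rotvec [-0.011 -0.048  0.   ] n 3
t [23.3  0.9 33.9] a [-0.0038 -0.016   0.0001]
t [23.9  0.8 33.5] a [-0.0038 -0.016   0.0001]
t [24.4  0.7 33.1] a [-0.0038 -0.016   0.0001]
[{'centre': [324.4, 189.7], 'conf': 0.58}]
[-75, 0, 95] 319.0930335083513 184.3040875361051
[-83, -27, 195] 275.98021324185436 295.89313307175837
[-95, 0, 126] 319.07049883978755 198.63311982465086
[-75, 0, 195] 318.567603533302 301.3455493843231
```

View pics/w3.png

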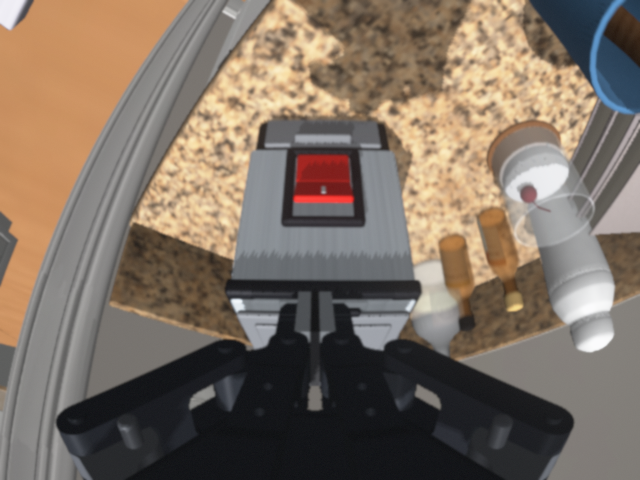

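The wrist view shows the rocker at (323,187) with its pivot, its bright top edge at row 198, and the lid shut. My model predicts column 319, so I'm aiming 2 mm further to +y.

```bash
python3 -m jog '[{"tx":23.3,"ty":1.3,"tz":34,"ax":-0.004,"ay":-0.016,"az":0,"jaw":1},{"tx":23.9,"ty":1.3,"tz":33.5,"ax":-0.004,"ay":-0.016,"az":0,"jaw":1},{"tx":24.4,"ty":1,"tz":33,"ax":-0.004,"ay":-0.016,"az":0,"jaw":1},{"tx":0,"ty":0,"tz":0,"ax":0,"ay":0,"az":0,"jaw":1}]'
python3 -c "
from h import *
print(tocr(sense()['eef_pos']),sense()['force'])
s=np.sqrt(.5);rows(cr([-112,2,110]),Rz([s,0,-s],[0,1,0]),3)"
```

```text
time_s: 13.75
eef_pos: [388.8, 38.5, 141.9]
ee_rot: [0.344, 0.287, 0.886, -0.117]
force: [-0.3, 0.5, 0.3]
grip_width: -0.004
grip_force: 0.0
[-136.53231027    4.89634646  141.88052884] [-0.3181288   0.52974931  0.32908978]
from [388.8  38.5 141.9] to [407.1  21.8 110. ] rotvec [-0.013 -0.043 -0.   ] n 3
t [ 1.2 -0.8 13.4] a [-0.0044 -0.0143 -0.0001]
t [ 1.4 -0.8 13.3] a [-0.0044 -0.0143 -0.0001]
t [ 1.5 -0.9 13.3] a [-0.0044 -0.0143 -0.0001]
```

```bash
python3 -c "
from h import *
s=sense();print(s['joints'],tocr(rot(s).as_matrix()[:,2]+CO))"
```

```text
[ 0.09875992  0.02612671  2.33583094 -1.2282297   0.50513004  0.19082949] [ 0.67616724 -0.0131689  -0.73663046]
```

```bash
python3 -c "
from h import *
a=np.radians(33);rows(cr([-135,2,110]),Rz([np.sin(a),0,-np.cos(a)],[0,1,0]),3)"
```

```text
from [388.8  38.5 141.9] to [388.4  35.2 110. ] rotvec [-0.013  0.167 -0.002] n 3
t [ 6.8 -0.9  8.2] a [-0.0044  0.0556 -0.0005]
t [ 6.3 -0.9  8.5] a [-0.0044  0.0556 -0.0005]
t [ 5.9 -0.9  8.9] a [-0.0044  0.0556 -0.0005]
```

```bash
python3 -m jog '[{"tx":0,"ty":0,"tz":0,"ax":-0.005,"ay":0.084,"az":0,"jaw":1},{"tx":0,"ty":0,"tz":0,"ax":-0.005,"ay":0.084,"az":0,"jaw":1},{"tx":8,"ty":-1.3,"tz":13,"ax":0,"ay":0,"az":0,"jaw":1},{"tx":8,"ty":-1.3,"tz":13,"ax":0,"ay":0,"az":0,"jaw":1},{"tx":0,"ty":0,"tz":0,"ax":0,"ay":0,"az":0,"jaw":1}]'
python3 -c "
from h import *
s=sense();print(s['joints'],tocr(rot(s).as_matrix()[:,2]+CO))
print(tocr(sense()['eef_pos']),sense()['force'])
a=np.radians(33);rows(cr([-135,2,110]),Rz([np.sin(a),0,-np.cos(a)],[0,1,0]),1)
rows(cr([-125,2,110]),Rz([np.sin(a),0,-np.cos(a)],[0,1,0]),1)
"
```

```text
time_s: 14.38
eef_pos: [387.2, 36.1, 111.8]
ee_rot: [0.271, 0.294, 0.912, -0.088]
force: [0.1, -0.7, -0.3]
grip_width: 0.007
grip_force: 0.0
[ 0.00525155  0.0628176   2.31371096 -0.88890776  0.42804819 -0.18177886] [ 0.54650976 -0.00223277 -0.83744976]
[-136.44535144    2.00412295  111.7908119 ] [ 0.11764155 -0.67256211 -0.32988639]
from [387.2  36.1 111.8] to [388.4  35.2 110. ] rotvec [-0.002  0.002 -0.001] n 1
t [-0.2  0.   2.3] a [-0.0022  0.0022 -0.0014]
from [387.2  36.1 111.8] to [396.5  29.4 110. ] rotvec [-0.002  0.002 -0.001] n 1
t [-8.6  0.   7.8] a [-0.0022  0.0022 -0.0014]
```

```bash
python3 -m jog '[{"tx":-9,"ty":0,"tz":6,"ax":0,"ay":0,"az":0,"jaw":1},{"tx":-9,"ty":0,"tz":6,"ax":0,"ay":0,"az":0,"jaw":1},{"tx":0,"ty":0,"tz":0,"ax":0,"ay":0,"az":0,"jaw":1}]'
for i in 1 ; do python3 -m jog '[{"tx":-2.5,"ty":0,"tz":1.6,"ax":0,"ay":0,"az":0,"jaw":1},{"tx":0,"ty":0,"tz":0,"ax":0,"ay":0,"az":0,"jaw":1}]'; python3 -m jog '[{"tx":-2.5,"ty":0,"tz":1.6,"ax":0,"ay":0,"az":0,"jaw":1},{"tx":0,"ty":0,"tz":0,"ax":0,"ay":0,"az":0,"jaw":1}]'; done
python3 -c "
from h import *
s=sense();print(tocr(s['eef_pos']),CM.inv().apply(s['force']))"
```

```text
time_s: 14.75
eef_pos: [405.3, 23.3, 111.7]
ee_rot: [0.272, 0.294, 0.912, -0.088]
force: [-0.8, 0.3, -0.2]
grip_width: -0.001
grip_force: 0.0
time_s: 15.0
eef_pos: [406.9, 22.2, 111.3]
ee_rot: [0.271, 0.294, 0.912, -0.088]
force: [-0.1, -0.1, 0.2]
grip_width: -0.001
grip_force: 0.0
time_s: 15.25
eef_pos: [409.4, 20.5, 111.4]
ee_rot: [0.271, 0.294, 0.912, -0.088]
force: [-0.6, 0.5, -1.2]
grip_width: -0.003
grip_force: 0.0
[-109.3372641     2.23044843  111.38137948] [-0.81901385  0.04153754 -1.23091186]
```

```bash
python3 -m jog '[{"tx":-2.5,"ty":0,"tz":1.6,"ax":0,"ay":0,"az":0,"jaw":1},{"tx":0,"ty":0,"tz":0,"ax":0,"ay":0,"az":0,"jaw":1}]';python3 -m jog '[{"tx":-2,"ty":0,"tz":1.3,"ax":0,"ay":0,"az":0,"jaw":1},{"tx":0,"ty":0,"tz":0,"ax":0,"ay":0,"az":0,"jaw":1}]'; python3 -m jog '[{"tx":-2,"ty":0,"tz":1.3,"ax":0,"ay":0,"az":0,"jaw":1},{"tx":0,"ty":0,"tz":0,"ax":0,"ay":0,"az":0,"jaw":1}]'
python3 -c "
from h import *
s=sense();print(tocr(s['eef_pos']),CM.inv().apply(s['force']))"
```

```text
time_s: 15.5
eef_pos: [411.8, 18.7, 111.4]
ee_rot: [0.271, 0.294, 0.912, -0.088]
force: [-0.2, -0.1, -0.2]
grip_width: 0.001
grip_force: 0.0
time_s: 15.75
eef_pos: [413.7, 17.3, 111.4]
ee_rot: [0.271, 0.294, 0.912, -0.088]
force: [-0.9, -0.2, 0.7]
grip_width: 0.003
grip_force: 0.0
time_s: 16.0
eef_pos: [415.5, 16.0, 111.2]
ee_rot: [0.271, 0.294, 0.912, -0.088]
force: [-0.9, 0.9, -0.1]
grip_width: 0.001
grip_force: 0.3
[-101.7708179     2.13637603  111.24180638] [-1.30532186  0.20902412 -0.14958278]
```

Grip force 0.3 and about 1 N along x, so contact is just starting. I'll keep going in small steps.

```bash
python3 -m jog '[{"tx":-2,"ty":0,"tz":1.3,"ax":0,"ay":0,"az":0,"jaw":1},{"tx":0,"ty":0,"tz":0,"ax":0,"ay":0,"az":0,"jaw":1}]';python3 -m jog '[{"tx":-2,"ty":0,"tz":1.3,"ax":0,"ay":0,"az":0,"jaw":1},{"tx":0,"ty":0,"tz":0,"ax":0,"ay":0,"az":0,"jaw":1}]'; python3 -m jog '[{"tx":-1.5,"ty":0,"tz":1,"ax":0,"ay":0,"az":0,"jaw":1},{"tx":0,"ty":0,"tz":0,"ax":0,"ay":0,"az":0,"jaw":1}]'
python3 -c "
from h import *
s=sense();print(tocr(s['eef_pos']),CM.inv().apply(s['force']))"
```

```text
time_s: 16.25
eef_pos: [417.0, 14.7, 111.0]
ee_rot: [0.271, 0.294, 0.912, -0.088]
force: [-3.7, 2.3, 1.2]
grip_width: 0.002
grip_force: 2.2
time_s: 16.5
eef_pos: [419.0, 13.2, 111.1]
ee_rot: [0.271, 0.294, 0.912, -0.088]
force: [-3.0, 2.4, 0.6]
grip_width: 0.0
grip_force: 1.8
time_s: 16.75
eef_pos: [421.4, 12.0, 111.6]
ee_rot: [0.272, 0.294, 0.912, -0.088]
force: [1.0, -0.3, 0.2]
grip_width: 0.0
grip_force: 0.0
[-94.66156845   2.36388881 111.64217572] [0.97093987 0.36125303 0.19790964]
```

The force built to about 4 N, then vanished, so the rocker snapped over. Retreating to verify.

```bash
python3 -m jog '[{"tx":17,"ty":0,"tz":-11,"ax":0,"ay":0,"az":0,"jaw":1},{"tx":25,"ty":0,"tz":-16,"ax":0,"ay":0,"az":0,"jaw":1},{"tx":-10,"ty":0,"tz":-40,"ax":0,"ay":0,"az":0,"jaw":1},{"tx":-10,"ty":0,"tz":-50,"ax":0,"ay":0,"az":0,"jaw":1},{"tx":0,"ty":0,"tz":-30,"ax":0,"ay":0,"az":0,"jaw":1}]'
python3 - <<'E'
from h import *
s=sense();print(tocr(s['eef_pos']),s['force'])
w=capture('wrist')['color'];c=capture('scene');t=capture('top')
im=np.hstack([cv2.resize(w[80:330,160:460],(360,300)),cv2.resize(c['color'][200:400,200:440],(360,300))])
cv2.imwrite('pics/fin.png',im[...,::-1])
L=(pts(c)-CO)@CM.as_matrix();m=(L[...,2]>198)&(L[...,2]<225)&(abs(L[...,0]+40)<55)&(abs(L[...,1])<50)
Q=L[m];A=np.c_[Q[:,:2],np.ones(len(Q))];print(len(Q),np.linalg.lstsq(A,Q[:,2],rcond=None)[0])
for n in('scene','top'):print(place_of('muddler_mid',n)[:1],place_of('crock',n)[:1])
E
```

```text
time_s: 17.38
eef_pos: [340.9, 70.4, 225.0]
ee_rot: [0.273, 0.294, 0.912, -0.087]
force: [0.6, 0.7, -0.6]
grip_width: -0.001
grip_force: 0.0
[-194.09016649    2.91077623  225.03258337] [ 0.56200857  0.73408409 -0.64158728]
2732 [2.73592980e-02 7.93530284e-03 2.11210062e+02]
[] [{'centre': [437.4, 305.1], 'conf': 0.63}]
[{'centre': [309.6, 286.4], 'conf': 0.83}] [{'centre': [309.7, 303.4], 'conf': 0.78}]
```

View pics/fin.png

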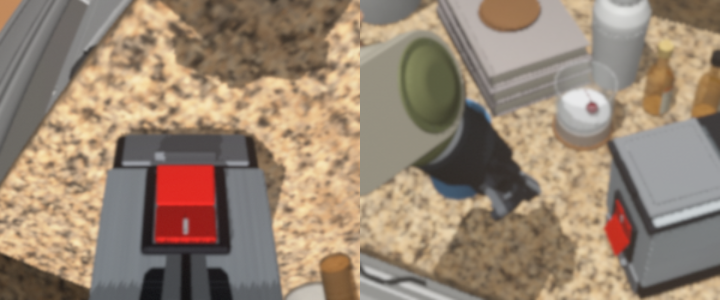

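The picture shows the rocker over to on, with its lower half proud at (185,190), and the lid flat and shut. The top camera places muddler_mid in line with the crock, and the arm is clear.

```bash
python3 -c "
from rig import finish_job
print(finish_job())"
```

```text
the job is handed in; nothing more can be done
None
```

The job is handed in: the muddler stands in the blue crock, the lid is shut and the rocker has snapped over to on; no verdict was returned.

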